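# Refit the spindle of the hand spice mill

## Task

The spindle of the green hand spice mill has been washed and hangs in the white drying rack. Lift it out by its wooden tee handle, thread it straight down through the mill's three bearing holes, and, pressing only lightly, turn it until its tongue drops into the spring-loaded drive coupling hidden in the base; then seat it fully home, with its brass collar down on the top bearing, and let go. Do not force or drop it, and leave the other things on the worktop alone.

Things in the scene. Friction and masses are not known exactly. Their poses are not given: they have to be found in the camera images.
- spindle: Loose steel spindle, about 0.25 kg, upright in the rack at first. Origin at the tip of its tongue, z up the shaft. From the tip: flat tongue 14 mm long, 15 mm wide (along x), 6 mm thick (y), bevelled end; a cone up to the 16 mm round shaft, full from 20 mm; brass collar, 26 mm wide, from 120 to 126 mm; 12 mm neck; wooden tee handle. Same after half a turn about z.
- spindle_handle (a point): Centre of the spindle's wooden tee handle, a bar 60 mm long (along x, so parallel to the tongue's width), 14 mm thick (y) and 14 mm high; 162 mm above the tongue's tip. Below the bar, 29 mm of 12 mm neck are clear down to the collar.
- rack: White plastic drying rack, fixed, 90 x 90 mm, 135 mm high; origin under its centre on the worktop, z up. The spindle hangs by its collar in the 20 mm hole in the middle of the 12 mm thick top board, its tip 15 mm above the worktop.
- mill: Hand spice mill, fixed: green base 110 x 100 mm, wooden drawer front with brass knob towards -x; two columns 40 mm from the axis along y, nuts on top up to z = 158 mm. Origin on the worktop under the bearing axis, z up. Brass bushes on that upright axis: bore 18 mm at z = 140 to 152 and 91.5 to 99.5, bore 17.5 at 48 to 56 mm.
- mill_seat (a point): Centre of the top bush's upper face, on the bearing axis, 152 mm above the worktop; axes as the mill's. Home: the spindle's collar rests here, its tip 32 mm and its handle's centre 194 mm above the worktop, upright.
- mill_coupling (a point): Centre of the hidden coupling's top face, z = 42 mm: a disc with a slot 7.6 mm wide, 13 mm deep. Axes as the mill's, NOT the slot's: the slot lies anywhere within 0.85 rad of the mill's x axis, held by friction; the tongue enters within 0.1 rad of it. Off it, the tongue stands on the disc, 10 mm above home; the disc's spring yields 5 mm at 2.4 to 6.4 N, then stops hard.
- deli_pot: Lidded deli pot with pale green contents, 73 mm wide, 64 mm high, loose, origin under its centre. A bystander.
- sauce_cup: Small lidded cup of pink sauce, 69 mm wide, 36 mm high, loose, origin under its centre. A bystander.
- pepper_pot: White pot with black lid, 55 mm wide, 62 mm high, loose, origin under its centre. A bystander.
Not all that is in view belongs to the job. Of the things like the spindle, leave any that is blue, orange or purple; of the rest the larger one is meant.

How it is judged:
By the outcome, as a careful person would: the job done as asked, in the order asked, and still so for the second after the job is handed in, with the robot touching nothing.
It also fails if it takes over 61 s, if anything falls off the work surface, if the arm or the gripper's body presses on something with over 40 N, if the wrist force passes 120 N, or if a joint passes its speed limit or range.

## Robot

A 7-joint arm with a two-finger parallel gripper is mounted at the origin on a cart in front of the work surface, level with it; the furniture and walls round the work are solid. World frame = base frame: x ahead of the robot, y to its left, z up, the work surface at z = 0. Lengths are in m, angles in rad, forces in N, time in s.
With the tool pointing down it reaches from about 0.4 to 0.85 m from the base axis. Payload 4.4 kg.
Tool frame: the origin (TCP) lies between the finger pads; the fingertips stand 8 mm ahead of it and the grasp point (between the pads) lies 11 mm behind it; z points along the fingers, y is the line along which they close (so a half turn about z gives the same grasp; the last joint's range is limited). The gripper opens to 94 mm and grips with 3 to 60 N. Pads are 16 mm wide; open, the fingers measure 119 mm over their backs; the gripper's body (75 mm by 177 mm) begins 78 mm behind the grasp point.
Start: joints at [1.268, 0.628, 0.038, 1.517, -0.027, 0.996, -0.02], TCP at [0.153, -0.632, 0.213] pointing down, gripper open.
Joint ranges: [-3.06, 3.06], [-0.37, 2.12], [-1.25, 1.32], [0.18, 2.47], [-1.1, 4.24], [0.23, 1.98], [-2.94, 2.94]. Speed limits (rad/s): [2.57, 2.57, 3.14, 3.14, 3.14, 3.14, 3.14].

## Interface

Orientations are given as a 3x3 rotation matrix whose columns are the frame's x, y, z axes.
In Python, from cell import get_state, eyes, ticket gives the robot as it stands.
- The arm moves only by the tool drive_tool, never from a script. Its argument "series" is a list of rows, each an object of numbers: "x", "y", "z": the shift along the tool's x, y, z in mm; "wx", "wy", "wz": the turn, a rotation vector about the tool's x, y, z in degrees; "grip": the gripper command: -1 is fully open, 1 is shut, values between are in proportion. In form: [{"x": .., "y": .., "z": .., "wx": .., "wy": .., "wz": .., "grip": ..}, ...]. A call has 1 to 20 rows; each row is the pose to reach, as a shift and turn from the pose commanded when the call began, along the tool's axes at that moment; what a row does not reach only later rows make up. A row lasts 1/10 s, in which the tool goes at most 50 mm and 8.59 degrees, less where a joint would pass 70% of its speed; a pose out of reach is approached as far as the arm can. A call with a gripper value outside its range is refused whole. The fingers move at their own pace and stop on an object; the grip force is fixed at half the most. Time passes only in rows, so rows that repeat a pose let the fingers close. It gives the time, the measured TCP pose, the force, the opening and the grip force at its end, in the units of the state.
- get_state(): the state, without advancing time (a new reading comes with each control period).
- eyes.camera(name): name is "side" or "top" or "wrist"; returns a dict with "img" (480x640x3 uint8, blue, green, red), "intrinsics" (3x3 intrinsics, pixels), "eye" and "orientation" of the camera in the world. Camera axes: x right, y up, looking along -z (the intrinsics and any distortion apply to the point x, -y, -z); pixel columns grow to the right and rows downward; lengths in m; the calibration is good to about 2 mm. A picture is of the moment at which its call begins. There is no depth.
- ticket.job_done(): hands the job in; it is judged then, once.
The state is a dict: "t": time; "joints": joint angles; "qvel": joint speeds; "tau": joint torques, N m; "tcp_pos": TCP position; "tcp_rot": TCP orientation; "contact_force": force on the tool from outside, world axes, zero at the start; "moment": the same for the moment, N m; "opening": finger opening in m; "grasp_force": force on a finger pad.
Only numpy, scipy, OpenCV 4.12 (cv2) and the standard library are available. Lean on these libraries where they do the work, as an engineer would, in place of code of your own. Each camera call takes 0.05 s, during which the arm holds its last target. There are 200 camera calls.

## Working session

There is one attempt and no reset: what is moved stays moved. The work goes in short steps, Python scripts to look and compute and a tool call to move; the robot and the scene stay as the last step left them, time stands still between calls to the robot, and variables do not carry over. Pictures are saved under pics/ and viewed, at most 10 in all, crops included, and the job is handed in when it is done.

Besides the shell and the picture viewer there is one more tool, called after "Request:" as name([rows], argument=value, ...), one row to a line, values as JSON. drive_tool: Moves the arm, as the interface text tells. Its arguments: {"type":"object","properties":{"series":{"type":"array"}},"required":["series"]}

```bash
mkdir -p pics; cat > h.py <<'E'
import numpy as np, cv2, json
from cell import get_state, eyes, ticket
def snap(n,f):
    c=eyes.camera(n); cv2.imwrite(f'pics/{f}.png',c['img'])
    np.savez(f'pics/{f}.npz',**{k:np.array(v) for k,v in c.items()}); return c
def ray(c,u,v):
    K=np.array(c['intrinsics']);d=np.linalg.inv(K)@[u,v,1]
    return np.array(c['eye']),np.array(c['orientation'])@(d*[1,-1,-1])
def atz(c,u,v,z):
    e,d=ray(c,u,v); return e+d*(z-e[2])/d[2]
def proj(c,p):
    q=np.array(c['orientation']).T@(np.array(p)-c['eye'])*[1,-1,-1]
    q=np.array(c['intrinsics'])@q; return q[:2]/q[2]
def tri(*L):
    A=0;b=0
    for c,u,v in L:
        e,d=ray(c,u,v);d=d/np.linalg.norm(d);P=np.eye(3)-np.outer(d,d);A=A+P;b=b+P@e
    return np.linalg.solve(A,b)
def ld(f): return np.load(f'pics/{f}.npz')
E
python3 - <<'E'
from h import *
for n in('top','side'):
    c=snap(n,n+'0');print(n,[k for k in c],np.round(c['eye'],3),np.round(c['orientation'],2).tolist(),np.round(c['intrinsics'],0).tolist(),{k:v for k,v in c.items() if k not in('img','eye','orientation','intrinsics')})
print(get_state())
E
```

```text
top ['img', 'intrinsics', 'eye', 'orientation'] [ 0.375 -0.062  0.96 ] [[0.01, 0.99, -0.15], [-1.0, 0.0, -0.02], [-0.02, 0.15, 0.99]] [[472.0, 0.0, 316.0], [0.0, 472.0, 231.0], [0.0, 0.0, 1.0]] {}
side ['img', 'intrinsics', 'eye', 'orientation'] [ 0.385 -0.661  0.7  ] [[0.98, 0.13, -0.15], [-0.2, 0.67, -0.71], [0.0, 0.73, 0.68]] [[483.0, 0.0, 317.0], [0.0, 483.0, 239.0], [0.0, 0.0, 1.0]] {}
{'t': 0.1, 'joints': array([ 1.26821508,  0.62922319,  0.03842315,  1.51826047, -0.02696706,
        0.9962999 , -0.01998147]), 'qvel': array([ 0.00062222,  0.00042193, -0.00105356, -0.00211867, -0.00073542,
       -0.00027626, -0.00069505]), 'tau': array([ 3.27112655e-03, -5.50789762e+01,  1.14752926e+00, -1.87115371e+01,
       -5.21586486e-02,  1.92265352e-02,  4.94718711e-05]), 'tcp_pos': array([ 0.15236946, -0.63128926,  0.21266782]), 'tcp_rot': array([[ 9.72085350e-01,  2.34627140e-01, -4.21667379e-04],
       [ 2.34627517e-01, -9.72084001e-01,  1.61953192e-03],
       [-2.99099702e-05, -1.67325803e-03, -9.99998600e-01]]), 'contact_force': array([ 0.67008169, -0.40813584,  0.13587696]), 'moment': array([-0.028827  , -0.0132939 ,  0.01311598]), 'grasp_force': 0.0, 'opening': 0.09407916535924772}
```

View pics/top0.png

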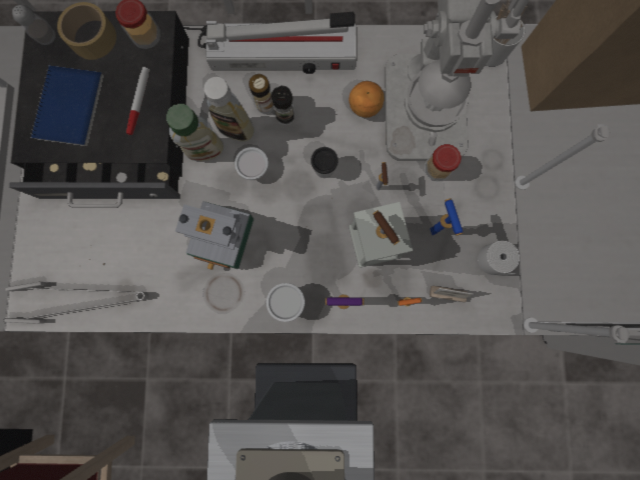

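View pics/side0.png

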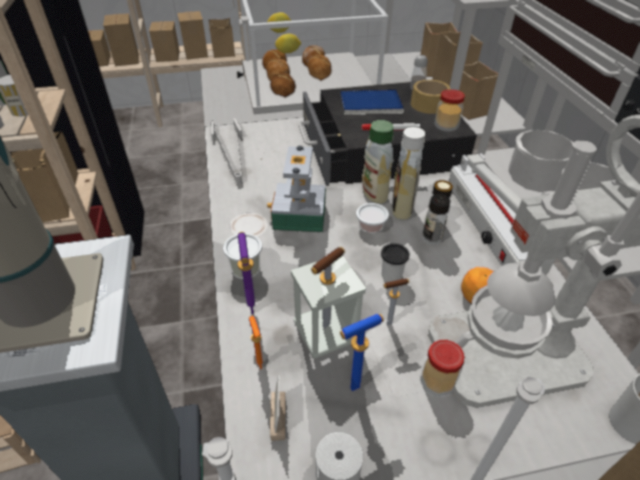

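Candidates for the spindle:
- brown tee in the white rack: top (386,228), side (328,262)
- smaller brown tee: top (384,175), side (396,285)
- blue: top (452,217)
- purple: top (345,301)
- orange: top (408,301)

The larger brown one in the rack fits the description. I'll check it in a close crop together with the mill.

```bash
python3 - <<'E'
from h import *
t=cv2.imread('pics/top0.png');s=cv2.imread('pics/side0.png')
def cr(i,x,y): return cv2.resize(i[y:y+75,x:x+100],(400,300),interpolation=cv2.INTER_CUBIC)
o=np.vstack([np.hstack([cr(t,340,195),cr(t,170,190)]),np.hstack([cr(s,280,235),cr(s,255,145)])])
cv2.imwrite('pics/crop1.png',np.clip(o*1.5,0,255).astype(np.uint8))
E
```

```text
(no output)
```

View pics/crop1.png

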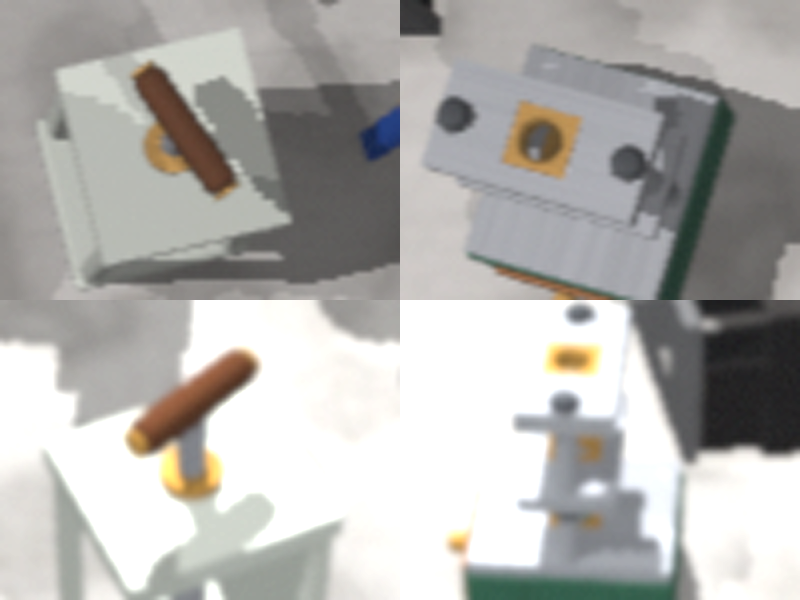

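The crop shows the brown tee in the rack with its ends at top (376.5,212.5) and (396.5,242.5), side (314.5,270) and (341.5,250). The mill's top bush is at top (205.3,225) and side (298.3,159.7), with nuts at top (184,218.8) and (227,230.8). The drawer faces the robot.

```bash
cat > m.py <<'E'
from h import *
t=ld('top0');s=ld('side0')
print('handle tri',tri((t,386.5,227.5),(s,328,260)),atz(t,386.5,227.5,.177))
a=atz(t,376.5,212.5,.184);b=atz(t,396.5,242.5,.184);d=a-b
print('ends',a,b,np.linalg.norm(d),'yaw',np.degrees(np.arctan2(d[1],d[0])))
a=atz(s,314.5,270,.177);b=atz(s,341.5,250,.177);d=b-a
print('ends side',a,b,np.linalg.norm(d),'yaw',np.degrees(np.arctan2(d[1],d[0])))
print('seat tri',tri((t,205.3,225),(s,298.3,159.7)),atz(t,205.3,225,.152),atz(s,298.3,159.7,.152))
a=atz(t,184,218.8,.158);b=atz(t,227,230.8,.158);d=a-b
print('nuts mid',(a+b)/2,np.linalg.norm(d),'yaw of y axis',np.degrees(np.arctan2(d[1],d[0])))
E
python3 m.py
```

```text
handle tri [ 0.50536517 -0.16700547  0.17843082] [ 0.50516423 -0.16716235  0.177     ]
ends [ 0.52938167 -0.14996123  0.184     ] [ 0.47889411 -0.18230677  0.184     ] 0.05996021781293271 yaw 32.64620625129986
ends side [ 0.48210216 -0.18182025  0.177     ] [ 0.53121814 -0.14868759  0.177     ] 0.0592465445348945 yaw 34.002814185997174
seat tri [0.51376378 0.14513454 0.15069662] [0.51263867 0.14481428 0.152     ] [0.51436919 0.14337456 0.152     ]
nuts mid [0.51200019 0.14305138 0.158     ] 0.07845742893501569 yaw of y axis 74.60616277342167
```

```bash
python3 - <<'E'
from h import *
t=ld('top0');s=ld('side0')
print('post1 base',atz(t,531,325,0),'top',tri((t,622,335),(s,217,447)))
print('post2 base',atz(t,520,182,0),'top',tri((t,601,132),(s,530,388)))
print('roll',atz(t,502,258,0.1))
a=t['img'];
o=cv2.resize(np.hstack([a[150:350,440:640],s['img'][280:480,180:380]]),(800,400))
cv2.imwrite('pics/posts.png',np.clip(o*1.4,0,255).astype(np.uint8))
E
```

```text
post1 base [ 0.33934016 -0.47382136  0.        ] top [ 0.33879496 -0.47135725  0.29240255]
post2 base [ 0.63142145 -0.46979122  0.        ] top [ 0.63088054 -0.47123105  0.28717765]
roll [ 0.46242481 -0.38617503  0.1       ]
```

View pics/posts.png

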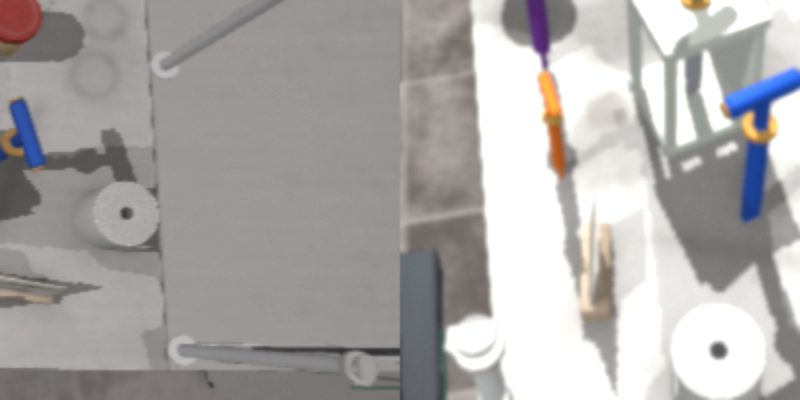

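The crop shows two posts about 0.29 m high, at (0.34,-0.47) and (0.63,-0.47), with a roll between them. I'll lift to z≈0.41 first, then cross over to above the handle.

Request:
drive_tool([
  {"z": -50, "grip": -1},
  {"z": -100, "grip": -1},
  {"z": -150, "grip": -1},
  {"z": -195, "grip": -1},
  {"x": 38, "y": -31, "z": -195, "wz": -2, "grip": -1},
  {"x": 76, "y": -62, "z": -195, "wz": -4, "grip": -1},
  {"x": 114, "y": -93, "z": -195, "wz": -6, "grip": -1},
  {"x": 152, "y": -124, "z": -195, "wz": -8, "grip": -1},
  {"x": 190, "y": -155, "z": -195, "wz": -10, "grip": -1},
  {"x": 228, "y": -186, "z": -195, "wz": -12, "grip": -1},
  {"x": 266, "y": -217, "z": -195, "wz": -14, "grip": -1},
  {"x": 304, "y": -248, "z": -195, "wz": -16, "grip": -1},
  {"x": 342, "y": -279, "z": -195, "wz": -18, "grip": -1},
  {"x": 380, "y": -310, "z": -180, "wz": -19.4, "grip": -1},
  {"x": 418, "y": -340, "z": -150, "wz": -19.4, "grip": -1},
  {"x": 452, "y": -368, "z": -110, "wz": -19.4, "grip": -1},
  {"x": 452, "y": -368, "z": -80, "wz": -19.4, "grip": -1},
  {"x": 452, "y": -368, "z": -80, "wz": -19.4, "grip": -1},
  {"x": 452, "y": -368, "z": -80, "wz": -19.4, "grip": -1},
])

```text
$.series[0]: bad value
```

```bash
python3 - <<'E'
from h import *
c=snap('wrist','w1');s=get_state();print(s['joints'],s['tcp_pos'],s['tcp_rot'],c['eye'],c['orientation'])
h=[.505,-.167,.177];d=np.array([np.cos(np.radians(33)),np.sin(np.radians(33)),0])*.03
print(proj(c,h),proj(c,h+d),proj(c,h-d))
E
```

```text
[ 1.26823701  0.62911951  0.03848466  1.51807547 -0.0269722   0.99626895
 -0.02000917] [ 0.15235822 -0.63142714  0.21279529] [[ 9.72108334e-01  2.34531991e-01 -3.63605331e-04]
 [ 2.34532268e-01 -9.72107462e-01  1.30279444e-03]
 [-4.79164816e-05 -1.35173451e-03 -9.99999085e-01]] [ 0.21806448 -0.61493851  0.38341482] [[ 0.23473756  0.94482622  0.22847688]
 [-0.97205635  0.22868608  0.05300112]
 [-0.00217263 -0.23453376  0.97210555]]
[-1082.95016171 -1372.30191065] [-1212.09279061 -1585.71640154] [ -968.28915547 -1182.81900729]
```

View pics/w1.png

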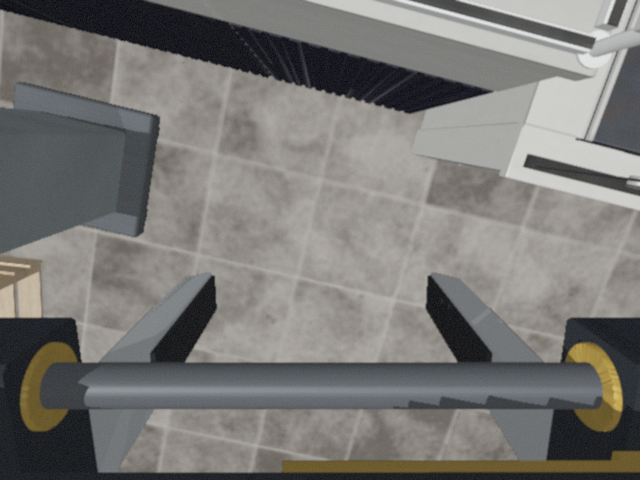

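The call was refused, so every row probably needs all its keys. The wrist view shows only floor and the open fingers.

Request:
drive_tool([
  {"x": 0, "y": 0, "z": -50, "wx": 0, "wy": 0, "wz": 0, "grip": -1},
  {"x": 0, "y": 0, "z": -100, "wx": 0, "wy": 0, "wz": 0, "grip": -1},
  {"x": 0, "y": 0, "z": -150, "wx": 0, "wy": 0, "wz": 0, "grip": -1},
  {"x": 0, "y": 0, "z": -195, "wx": 0, "wy": 0, "wz": 0, "grip": -1},
  {"x": 38, "y": -31, "z": -195, "wx": 0, "wy": 0, "wz": -2, "grip": -1},
  {"x": 76, "y": -62, "z": -195, "wx": 0, "wy": 0, "wz": -4, "grip": -1},
  {"x": 114, "y": -93, "z": -195, "wx": 0, "wy": 0, "wz": -6, "grip": -1},
  {"x": 152, "y": -124, "z": -195, "wx": 0, "wy": 0, "wz": -8, "grip": -1},
  {"x": 190, "y": -155, "z": -195, "wx": 0, "wy": 0, "wz": -10, "grip": -1},
  {"x": 228, "y": -186, "z": -195, "wx": 0, "wy": 0, "wz": -12, "grip": -1},
  {"x": 266, "y": -217, "z": -195, "wx": 0, "wy": 0, "wz": -14, "grip": -1},
  {"x": 304, "y": -248, "z": -195, "wx": 0, "wy": 0, "wz": -16, "grip": -1},
  {"x": 342, "y": -279, "z": -195, "wx": 0, "wy": 0, "wz": -18, "grip": -1},
  {"x": 380, "y": -310, "z": -180, "wx": 0, "wy": 0, "wz": -19.4, "grip": -1},
  {"x": 418, "y": -340, "z": -150, "wx": 0, "wy": 0, "wz": -19.4, "grip": -1},
  {"x": 452, "y": -368, "z": -110, "wx": 0, "wy": 0, "wz": -19.4, "grip": -1},
  {"x": 452, "y": -368, "z": -80, "wx": 0, "wy": 0, "wz": -19.4, "grip": -1},
  {"x": 452, "y": -368, "z": -80, "wx": 0, "wy": 0, "wz": -19.4, "grip": -1},
  {"x": 452, "y": -368, "z": -80, "wx": 0, "wy": 0, "wz": -19.4, "grip": -1},
])

```text
t: 2.05
tcp_pos: [0.5051, -0.1689, 0.2937]
tcp_rot: [[0.839, 0.544, -0.002], [0.544, -0.839, -0.0], [-0.001, -0.001, -1.0]]
contact_force: [0.3, -1.7, 0.4]
opening: 0.0936
grasp_force: 0.0
```

```bash
python3 - <<'E'
from h import *
c=snap('wrist','w2');s=get_state();print(s['t'],s['joints'],s['tcp_pos'],s['tcp_rot'],c['eye'])
h=[.505,-.167,.177];d=np.array([np.cos(np.radians(33)),np.sin(np.radians(33)),0])*.03
print(proj(c,h),proj(c,h+d),proj(c,h-d))
E
```

```text
2.1 [ 0.43824078  0.37953221 -0.23741565  1.72796945  0.10218757  1.0445994
 -0.83141753] [ 0.50572234 -0.16972602  0.29490712] [[ 8.39977968e-01  5.42619215e-01  1.18372037e-03]
 [ 5.42620447e-01 -8.39976894e-01 -1.36647250e-03]
 [ 2.52823526e-04  1.79011767e-03 -9.99998366e-01]] [ 0.56196715 -0.13129995  0.46436543]
[319.73604704 235.36517508] [319.67548764 192.24219987] [319.79377151 276.46945959]
```

View pics/w2.png

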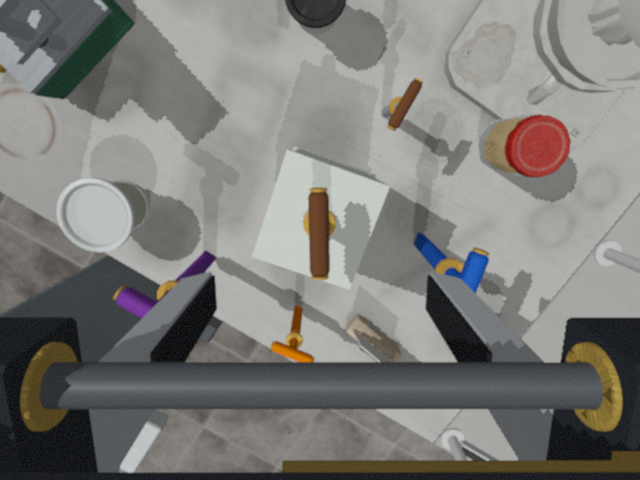

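The handle sits at (319,233), upright in the image, within 1 mm of the estimate. The fingers straddle it cleanly, so I'll descend and grip.

Request:
drive_tool([
  {"x": 1, "y": -1, "z": 30, "wx": 0, "wy": 0, "wz": 0, "grip": -1},
  {"x": 1, "y": -1, "z": 60, "wx": 0, "wy": 0, "wz": 0, "grip": -1},
  {"x": 1, "y": -1, "z": 90, "wx": 0, "wy": 0, "wz": 0, "grip": -1},
  {"x": 1, "y": -1, "z": 115, "wx": 0, "wy": 0, "wz": 0, "grip": -1},
  {"x": 1, "y": -1, "z": 127, "wx": 0, "wy": 0, "wz": 0, "grip": -1},
  {"x": 1, "y": -1, "z": 127, "wx": 0, "wy": 0, "wz": 0, "grip": -1},
  {"x": 1, "y": -1, "z": 127, "wx": 0, "wy": 0, "wz": 0, "grip": -1},
])

```text
t: 2.8
tcp_pos: [0.507, -0.1678, 0.1681]
tcp_rot: [[0.84, 0.543, 0.003], [0.543, -0.84, -0.001], [0.002, 0.002, -1.0]]
contact_force: [0.6, -0.7, 0.5]
opening: 0.0934
grasp_force: 0.0
```

Request:
drive_tool([
  {"x": 0, "y": 0, "z": 0, "wx": 0, "wy": 0, "wz": 0, "grip": 0.3},
  {"x": 0, "y": 0, "z": 0, "wx": 0, "wy": 0, "wz": 0, "grip": 0.6},
  {"x": 0, "y": 0, "z": 0, "wx": 0, "wy": 0, "wz": 0, "grip": 0.7},
  {"x": 0, "y": 0, "z": 0, "wx": 0, "wy": 0, "wz": 0, "grip": 0.8},
  {"x": 0, "y": 0, "z": 0, "wx": 0, "wy": 0, "wz": 0, "grip": 0.9},
  {"x": 0, "y": 0, "z": 0, "wx": 0, "wy": 0, "wz": 0, "grip": 1},
  {"x": 0, "y": 0, "z": 0, "wx": 0, "wy": 0, "wz": 0, "grip": 1},
  {"x": 0, "y": 0, "z": 0, "wx": 0, "wy": 0, "wz": 0, "grip": 1},
  {"x": 0, "y": 0, "z": 0, "wx": 0, "wy": 0, "wz": 0, "grip": 1},
  {"x": 0, "y": 0, "z": 0, "wx": 0, "wy": 0, "wz": 0, "grip": 1},
])

```text
t: 3.8
tcp_pos: [0.5059, -0.1667, 0.1664]
tcp_rot: [[0.839, 0.544, -0.0], [0.544, -0.839, 0.0], [0.0, -0.0, -1.0]]
contact_force: [-0.1, -0.4, -0.6]
opening: 0.0176
grasp_force: 0.0
```

Request:
drive_tool([
  {"x": 0, "y": 0, "z": 0, "wx": 0, "wy": 0, "wz": 0, "grip": 1},
  {"x": 0, "y": 0, "z": 0, "wx": 0, "wy": 0, "wz": 0, "grip": 1},
  {"x": 0, "y": 0, "z": 0, "wx": 0, "wy": 0, "wz": 0, "grip": 1},
])

```text
t: 4.1
tcp_pos: [0.5059, -0.1667, 0.1665]
tcp_rot: [[0.839, 0.544, 0.0], [0.544, -0.839, 0.0], [0.0, -0.0, -1.0]]
contact_force: [-0.3, -0.7, -1.3]
opening: 0.0141
grasp_force: 30.0
```

Request:
drive_tool([
  {"x": 0, "y": 0, "z": -10, "wx": 0, "wy": 0, "wz": 0, "grip": 1},
  {"x": 0, "y": 0, "z": -35, "wx": 0, "wy": 0, "wz": 0, "grip": 1},
  {"x": 0, "y": 0, "z": -60, "wx": 0, "wy": 0, "wz": 0, "grip": 1},
  {"x": 0, "y": 0, "z": -85, "wx": 0, "wy": 0, "wz": 0, "grip": 1},
  {"x": 0, "y": 0, "z": -110, "wx": 0, "wy": 0, "wz": 0, "grip": 1},
  {"x": 0, "y": 0, "z": -135, "wx": 0, "wy": 0, "wz": 0, "grip": 1},
  {"x": 0, "y": 0, "z": -160, "wx": 0, "wy": 0, "wz": 0, "grip": 1},
  {"x": 0, "y": 0, "z": -180, "wx": 0, "wy": 0, "wz": 0, "grip": 1},
  {"x": 0, "y": 0, "z": -180, "wx": 0, "wy": 0, "wz": 0, "grip": 1},
  {"x": 0, "y": 0, "z": -180, "wx": 0, "wy": 0, "wz": 0, "grip": 1},
])

```text
t: 5.1
tcp_pos: [0.5054, -0.1666, 0.3462]
tcp_rot: [[0.839, 0.544, -0.0], [0.544, -0.839, -0.0], [-0.0, -0.0, -1.0]]
contact_force: [-0.3, 0.9, -2.3]
opening: 0.0136
grasp_force: 30.0
```

Request:
drive_tool([
  {"x": 15, "y": -21, "z": 0, "wx": 0, "wy": 0, "wz": -7, "grip": 1},
  {"x": 29, "y": -43, "z": 0, "wx": 0, "wy": 0, "wz": -14, "grip": 1},
  {"x": 44, "y": -64, "z": 0, "wx": 0, "wy": 0, "wz": -21, "grip": 1},
  {"x": 59, "y": -86, "z": 0, "wx": 0, "wy": 0, "wz": -28, "grip": 1},
  {"x": 73, "y": -107, "z": 0, "wx": 0, "wy": 0, "wz": -35, "grip": 1},
  {"x": 88, "y": -128, "z": 0, "wx": 0, "wy": 0, "wz": -42, "grip": 1},
  {"x": 102, "y": -150, "z": 0, "wx": 0, "wy": 0, "wz": -49, "grip": 1},
  {"x": 117, "y": -171, "z": 0, "wx": 0, "wy": 0, "wz": -56, "grip": 1},
  {"x": 132, "y": -192, "z": 0, "wx": 0, "wy": 0, "wz": -63, "grip": 1},
  {"x": 146, "y": -214, "z": 0, "wx": 0, "wy": 0, "wz": -70, "grip": 1},
  {"x": 161, "y": -235, "z": 0, "wx": 0, "wy": 0, "wz": -77, "grip": 1},
  {"x": 176, "y": -256, "z": 0, "wx": 0, "wy": 0, "wz": -83, "grip": 1},
  {"x": 176, "y": -256, "z": 0, "wx": 0, "wy": 0, "wz": -83, "grip": 1},
  {"x": 176, "y": -256, "z": 0, "wx": 0, "wy": 0, "wz": -83, "grip": 1},
  {"x": 176, "y": -256, "z": 0, "wx": 0, "wy": 0, "wz": -83, "grip": 1},
])

```text
t: 6.6
tcp_pos: [0.5139, 0.1423, 0.3455]
tcp_rot: [[-0.436, 0.9, -0.002], [0.9, 0.436, -0.002], [-0.001, -0.002, -1.0]]
contact_force: [0.0, -0.4, -2.2]
opening: 0.0137
grasp_force: 30.0
```

```bash
python3 - <<'E'
from h import *
T=snap('top','t3');S=snap('side','s3');W=snap('wrist','w3');s=get_state();print(s['t'],s['joints'],s['tcp_pos'],s['tcp_rot'])
p=np.array(s['tcp_pos']);tip=p+[0,0,.011-.162]
for c in(T,S,W): print(proj(c,p+[0,0,.011]),proj(c,tip),proj(c,[.513,.1445,.152]))
def cr(c,p,w=120,h=90,k=400/120):
    x,y=(np.array(p)-[w/2,h/2]).round().astype(int);x=max(0,min(640-w,x));y=max(0,min(480-h,y));print('org',x,y)
    return cv2.resize(c['img'][y:y+h,x:x+w],(400,300),interpolation=cv2.INTER_CUBIC)
o=np.vstack([np.hstack([cr(T,proj(T,tip)),cr(S,proj(S,tip))]),np.hstack([cr(S,proj(S,tip)+[0,-60]),cr(W,proj(W,tip),240,180)])])
cv2.imwrite('pics/c3.png',np.clip(o*1.4,0,255).astype(np.uint8))
E
```

```text
6.75 [ 0.12846415  0.38758117 -0.6546776   1.6325459   0.24931013  1.2072059
 -0.12877858] [0.5142561  0.14261515 0.34619157] [[-4.35945828e-01  8.99972804e-01 -4.32296188e-04]
 [ 8.99972762e-01  4.35945435e-01 -7.77816395e-04]
 [-5.11556052e-04 -7.28140607e-04 -9.99999604e-01]]
[168.43677183 197.53622103] [200.20925488 219.64693722] [205.48818868 224.79643158]
[295.70488058  59.12739982] [297.82650106 141.21111751] [297.52958032 159.46320786]
[320.43303768 310.86813098] [320.86474757 227.23389619] [320.5629706  214.40229998]
org 140 175
org 238 96
org 238 36
org 201 137
```

View pics/c3.png

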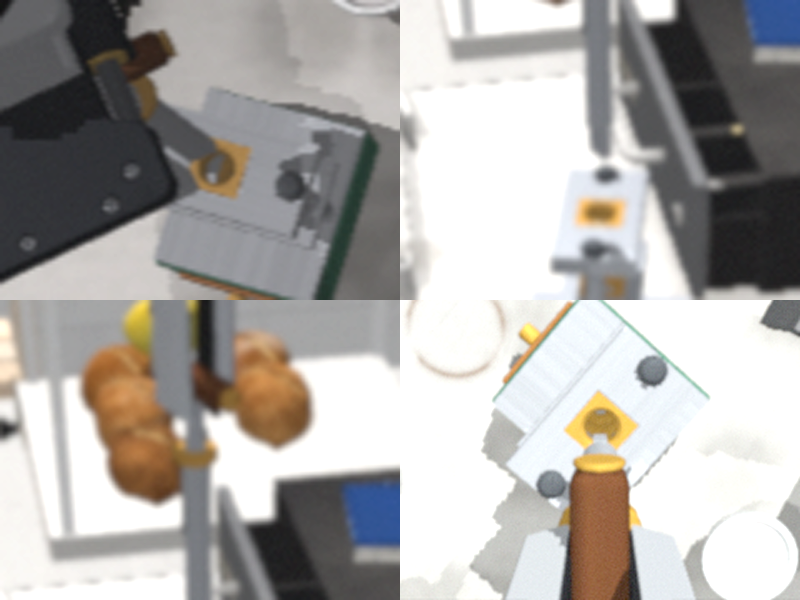

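The wrist crop shows the bore at image (322.2,212) with the tongue just in front of it. The top view puts the bore at (204.8,225.1). The side view puts the tip at (298.3,141.6) over the bore at (298.6,159.3).

```bash
python3 - <<'E'
from h import *
T,S,W=ld('t3'),ld('s3'),ld('w3')
print(atz(W,322.2,212,.152),atz(T,204.8,225.1,.152),atz(S,298.6,159.3,.152),tri((W,322.2,212),(T,204.8,225.1),(S,298.6,159.3)))
print(atz(S,298.3,141.6,.195))
E
```

```text
[0.51335732 0.14702671 0.152     ] [0.51245878 0.14568237 0.152     ] [0.51520443 0.14465477 0.152     ] [0.51391671 0.14645444 0.15043134]
[0.51496412 0.14136148 0.195     ]
```

Request:
drive_tool([
  {"x": 3, "y": 1, "z": 10, "wx": 0, "wy": 0, "wz": 0, "grip": 1},
  {"x": 3, "y": 1, "z": 25, "wx": 0, "wy": 0, "wz": 0, "grip": 1},
  {"x": 3, "y": 1, "z": 35, "wx": 0, "wy": 0, "wz": 0, "grip": 1},
  {"x": 3, "y": 1, "z": 38, "wx": 0, "wy": 0, "wz": 0, "grip": 1},
  {"x": 3, "y": 1, "z": 38, "wx": 0, "wy": 0, "wz": 0, "grip": 1},
  {"x": 3, "y": 1, "z": 38, "wx": 0, "wy": 0, "wz": 0, "grip": 1},
  {"x": 3, "y": 1, "z": 38, "wx": 0, "wy": 0, "wz": 0, "grip": 1},
])

```text
t: 7.45
tcp_pos: [0.5142, 0.1472, 0.309]
tcp_rot: [[-0.438, 0.899, 0.001], [0.899, 0.438, 0.0], [-0.0, 0.001, -1.0]]
contact_force: [0.9, -0.1, -2.6]
opening: 0.0135
grasp_force: 30.0
```

```bash
python3 - <<'E'
from h import *
T=snap('top','t4');S=snap('side','s4');W=snap('wrist','w4');s=get_state();print(s['t'],s['tcp_pos'],s['tcp_rot'][:,2])
p=np.array(s['tcp_pos']);tip=p+[0,0,.011-.162]
for c in(T,S,W): print(proj(c,p+[0,0,.011]),proj(c,tip),proj(c,[.5138,.1458,.152]))
def cr(c,p,w=60,h=45):
    x,y=(np.array(p)-[w/2,h/2]).round().astype(int);print('org',x,y)
    return cv2.resize(c['img'][y:y+h,x:x+w],(400,300),interpolation=cv2.INTER_CUBIC)
o=np.vstack([np.hstack([cr(T,proj(T,tip)),cr(S,proj(S,tip))]),np.hstack([cr(W,proj(W,tip)+[0,40],160,120),cr(W,proj(W,tip),80,60)])])
cv2.imwrite('pics/c4.png',np.clip(o*1.4,0,255).astype(np.uint8))
E
```

```text
7.6 [0.51403043 0.14704744 0.30886399] [ 7.80689229e-04  1.75940769e-04 -9.99999680e-01]
[173.9560403  203.73562811] [203.21340272 223.63433475] [204.76550261 224.34203812]
[295.69130824  78.85133302] [297.75150616 156.23420075] [297.81120951 159.06016303]
[319.94489932 311.02761834] [320.16423895 227.476247  ] [319.21188237 227.19673332]
org 173 201
org 268 134
org 240 207
org 280 197
```

View pics/c4.png

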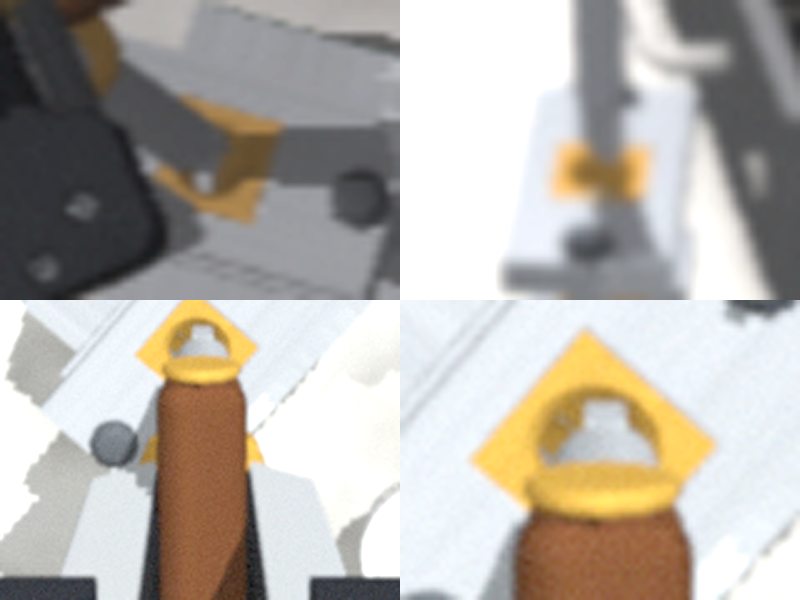

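The wrist crop shows the tongue (321.2) about 1 mm to the right of the bore centre (320) and about 1 mm too far along tool x. Side and top views agree. I'll correct by -1/-1 mm and enter the top bush.

Request:
drive_tool([
  {"x": -1, "y": -1, "z": 0, "wx": 0, "wy": 0, "wz": 0, "grip": 1},
  {"x": -1, "y": -1, "z": 3, "wx": 0, "wy": 0, "wz": 0, "grip": 1},
  {"x": -1, "y": -1, "z": 6, "wx": 0, "wy": 0, "wz": 0, "grip": 1},
  {"x": -1, "y": -1, "z": 9, "wx": 0, "wy": 0, "wz": 0, "grip": 1},
  {"x": -1, "y": -1, "z": 12, "wx": 0, "wy": 0, "wz": 0, "grip": 1},
  {"x": -1, "y": -1, "z": 12, "wx": 0, "wy": 0, "wz": 0, "grip": 1},
])

```text
t: 8.2
tcp_pos: [0.513, 0.1455, 0.2959]
tcp_rot: [[-0.438, 0.899, -0.001], [0.899, 0.438, -0.0], [0.0, -0.001, -1.0]]
contact_force: [0.4, -0.6, -3.0]
opening: 0.0138
grasp_force: 30.0
```

Request:
drive_tool([
  {"x": 0, "y": 0, "z": 3, "wx": 0, "wy": 0, "wz": 0, "grip": 1},
  {"x": 0, "y": 0, "z": 6, "wx": 0, "wy": 0, "wz": 0, "grip": 1},
  {"x": 0, "y": 0, "z": 9, "wx": 0, "wy": 0, "wz": 0, "grip": 1},
  {"x": 0, "y": 0, "z": 12, "wx": 0, "wy": 0, "wz": 0, "grip": 1},
  {"x": 0, "y": 0, "z": 12, "wx": 0, "wy": 0, "wz": 0, "grip": 1},
])

```text
t: 8.7
tcp_pos: [0.5131, 0.1454, 0.284]
tcp_rot: [[-0.438, 0.899, -0.001], [0.899, 0.438, -0.0], [0.0, -0.001, -1.0]]
contact_force: [0.1, -0.5, -3.3]
opening: 0.0137
grasp_force: 30.0
```

Request:
drive_tool([
  {"x": 0, "y": 0, "z": 4, "wx": 0, "wy": 0, "wz": 0, "grip": 1},
  {"x": 0, "y": 0, "z": 8, "wx": 0, "wy": 0, "wz": 0, "grip": 1},
  {"x": 0, "y": 0, "z": 12, "wx": 0, "wy": 0, "wz": 0, "grip": 1},
  {"x": 0, "y": 0, "z": 16, "wx": 0, "wy": 0, "wz": 0, "grip": 1},
  {"x": 0, "y": 0, "z": 20, "wx": 0, "wy": 0, "wz": 0, "grip": 1},
  {"x": 0, "y": 0, "z": 24, "wx": 0, "wy": 0, "wz": 0, "grip": 1},
  {"x": 0, "y": 0, "z": 24, "wx": 0, "wy": 0, "wz": 0, "grip": 1},
])

```text
t: 9.4
tcp_pos: [0.513, 0.1455, 0.2599]
tcp_rot: [[-0.438, 0.899, -0.001], [0.899, 0.438, -0.0], [0.0, -0.001, -1.0]]
contact_force: [-0.2, -0.4, -3.5]
opening: 0.0136
grasp_force: 30.0
```

```bash
cat > st.py <<'E'
from h import *
s=get_state();print(round(s['t'],2),*[np.round(s[k],4).tolist() for k in('tcp_pos','contact_force','moment','opening','joints')],np.degrees(np.arctan2(s['tcp_rot'][1,0],s['tcp_rot'][0,0])))
E
python3 st.py
```

```text
9.4 [0.513, 0.1455, 0.2599] [-0.2055, -0.3745, -3.4517] [-0.0308, -0.0965, 0.0093] 0.0136 [0.0972, 0.4656, -0.6265, 1.7704, 0.3161, 1.0089, -0.1963] 115.97246024116322
```

Request:
drive_tool([
  {"x": 0, "y": 0, "z": 4, "wx": 0, "wy": 0, "wz": 0, "grip": 1},
  {"x": 0, "y": 0, "z": 8, "wx": 0, "wy": 0, "wz": 0, "grip": 1},
  {"x": 0, "y": 0, "z": 11, "wx": 0, "wy": 0, "wz": 0, "grip": 1},
  {"x": 0, "y": 0, "z": 14, "wx": 0, "wy": 0, "wz": 0, "grip": 1},
  {"x": 0, "y": 0, "z": 14, "wx": 0, "wy": 0, "wz": 0, "grip": 1},
])

```text
t: 9.9
tcp_pos: [0.5131, 0.1455, 0.246]
tcp_rot: [[-0.438, 0.899, -0.001], [0.899, 0.438, -0.0], [0.0, -0.001, -1.0]]
contact_force: [-0.4, 0.2, -2.4]
opening: 0.0137
grasp_force: 30.0
```

Request:
drive_tool([
  {"x": 0, "y": 0, "z": 4, "wx": 0, "wy": 0, "wz": 0, "grip": 1},
  {"x": 0, "y": 0, "z": 8, "wx": 0, "wy": 0, "wz": 0, "grip": 1},
  {"x": 0, "y": 0, "z": 12, "wx": 0, "wy": 0, "wz": 0, "grip": 1},
  {"x": 0, "y": 0, "z": 16, "wx": 0, "wy": 0, "wz": 0, "grip": 1},
  {"x": 0, "y": 0, "z": 16, "wx": 0, "wy": 0, "wz": 0, "grip": 1},
])

```text
t: 10.4
tcp_pos: [0.513, 0.1454, 0.2298]
tcp_rot: [[-0.438, 0.899, -0.001], [0.899, 0.438, -0.0], [0.0, -0.001, -1.0]]
contact_force: [-0.4, -0.7, -3.4]
opening: 0.0138
grasp_force: 30.0
```

Request:
drive_tool([
  {"x": 0, "y": 0, "z": 5, "wx": 0, "wy": 0, "wz": 0, "grip": 1},
  {"x": 0, "y": 0, "z": 10, "wx": 0, "wy": 0, "wz": 0, "grip": 1},
  {"x": 0, "y": 0, "z": 15, "wx": 0, "wy": 0, "wz": 0, "grip": 1},
  {"x": 0, "y": 0, "z": 20, "wx": 0, "wy": 0, "wz": 0, "grip": 1},
  {"x": 0, "y": 0, "z": 23, "wx": 0, "wy": 0, "wz": 0, "grip": 1},
  {"x": 0, "y": 0, "z": 26, "wx": 0, "wy": 0, "wz": 0, "grip": 1},
  {"x": 0, "y": 0, "z": 26, "wx": 0, "wy": 0, "wz": 0, "grip": 1},
])

```text
t: 11.1
tcp_pos: [0.5132, 0.1456, 0.2041]
tcp_rot: [[-0.438, 0.899, -0.001], [0.899, 0.438, -0.0], [0.0, -0.001, -1.0]]
contact_force: [0.1, -0.8, -2.5]
opening: 0.0137
grasp_force: 30.0
```

Request:
drive_tool([
  {"x": 0, "y": 0, "z": 2, "wx": 0, "wy": 0, "wz": 0, "grip": 1},
  {"x": 0, "y": 0, "z": 4, "wx": 0, "wy": 0, "wz": 0, "grip": 1},
  {"x": 0, "y": 0, "z": 6, "wx": 0, "wy": 0, "wz": 0, "grip": 1},
  {"x": 0, "y": 0, "z": 8, "wx": 0, "wy": 0, "wz": 0, "grip": 1},
  {"x": 0, "y": 0, "z": 8, "wx": 0, "wy": 0, "wz": 0, "grip": 1},
])

```text
t: 11.6
tcp_pos: [0.5132, 0.1456, 0.1962]
tcp_rot: [[-0.438, 0.899, -0.0], [0.899, 0.438, -0.0], [0.0, -0.0, -1.0]]
contact_force: [0.5, 0.4, -2.9]
opening: 0.0136
grasp_force: 30.0
```

```bash
python3 st.py
```

```text
11.6 [0.5132, 0.1456, 0.1962] [0.5137, 0.4363, -2.8825] [-0.0404, -0.1164, 0.0001] 0.0136 [0.0641, 0.5387, -0.5872, 1.8511, 0.3821, 0.8664, -0.2563] 115.96772781841672
```

Request:
drive_tool([
  {"x": 0, "y": 0, "z": 2, "wx": 0, "wy": 0, "wz": 0, "grip": 1},
  {"x": 0, "y": 0, "z": 3, "wx": 0, "wy": 0, "wz": 0, "grip": 1},
  {"x": 0, "y": 0, "z": 4, "wx": 0, "wy": 0, "wz": 0, "grip": 1},
  {"x": 0, "y": 0, "z": 5, "wx": 0, "wy": 0, "wz": 0, "grip": 1},
  {"x": 0, "y": 0, "z": 5, "wx": 0, "wy": 0, "wz": 0, "grip": 1},
  {"x": 0, "y": 0, "z": 5, "wx": 0, "wy": 0, "wz": 0, "grip": 1},
])

```text
t: 12.2
tcp_pos: [0.5135, 0.1457, 0.1917]
tcp_rot: [[-0.438, 0.899, 0.0], [0.899, 0.438, 0.0], [-0.0, 0.0, -1.0]]
contact_force: [0.0, -0.2, 1.4]
opening: 0.014
grasp_force: 30.0
```

```bash
python3 st.py
```

```text
12.2 [0.5135, 0.1457, 0.1917] [0.03, -0.2359, 1.4097] [-0.1661, -0.0457, -0.0016] 0.014 [0.0612, 0.5443, -0.5836, 1.8561, 0.3877, 0.8557, -0.2613] 115.96880773158732
```

Contact is about 4.3 N on the spring. Now I'll sweep the spindle in steps and watch for the force to drop.

Request:
drive_tool([
  {"x": 0, "y": 0, "z": 0, "wx": 0, "wy": 0, "wz": -3, "grip": 1},
  {"x": 0, "y": 0, "z": 0, "wx": 0, "wy": 0, "wz": -6, "grip": 1},
  {"x": 0, "y": 0, "z": 0, "wx": 0, "wy": 0, "wz": -9, "grip": 1},
  {"x": 0, "y": 0, "z": 0, "wx": 0, "wy": 0, "wz": -12, "grip": 1},
  {"x": 0, "y": 0, "z": 0, "wx": 0, "wy": 0, "wz": -15, "grip": 1},
  {"x": 0, "y": 0, "z": 0, "wx": 0, "wy": 0, "wz": -18, "grip": 1},
  {"x": 0, "y": 0, "z": 0, "wx": 0, "wy": 0, "wz": -18, "grip": 1},
])

```text
t: 12.9
tcp_pos: [0.5136, 0.1456, 0.1917]
tcp_rot: [[-0.694, 0.72, 0.0], [0.72, 0.694, 0.0], [-0.0, 0.001, -1.0]]
contact_force: [0.4, -1.0, 1.0]
opening: 0.0138
grasp_force: 30.0
```

```bash
python3 st.py
```

```text
12.9 [0.5136, 0.1456, 0.1917] [0.3953, -1.0292, 1.0185] [-0.2131, -0.0708, -0.0056] 0.0138 [0.1156, 0.5639, -0.6712, 1.8545, 0.4468, 0.8778, -0.0051] 133.96602303575747
```

Request:
drive_tool([
  {"x": 0, "y": 0, "z": 0, "wx": 0, "wy": 0, "wz": -3, "grip": 1},
  {"x": 0, "y": 0, "z": 0, "wx": 0, "wy": 0, "wz": -6, "grip": 1},
  {"x": 0, "y": 0, "z": 0, "wx": 0, "wy": 0, "wz": -9, "grip": 1},
  {"x": 0, "y": 0, "z": 0, "wx": 0, "wy": 0, "wz": -12, "grip": 1},
  {"x": 0, "y": 0, "z": 0, "wx": 0, "wy": 0, "wz": -15, "grip": 1},
  {"x": 0, "y": 0, "z": 0, "wx": 0, "wy": 0, "wz": -15, "grip": 1},
])

```text
t: 13.5
tcp_pos: [0.5136, 0.1456, 0.1916]
tcp_rot: [[-0.856, 0.517, 0.0], [0.517, 0.856, 0.0], [-0.0, 0.0, -1.0]]
contact_force: [0.1, -0.5, 1.5]
opening: 0.0135
grasp_force: 30.0
```

Request:
drive_tool([
  {"x": 0, "y": 0, "z": 0, "wx": 0, "wy": 0, "wz": 0, "grip": 1},
])

```text
t: 13.6
tcp_pos: [0.5136, 0.1455, 0.1916]
tcp_rot: [[-0.856, 0.517, 0.0], [0.517, 0.856, 0.0], [-0.0, 0.0, -1.0]]
contact_force: [-0.7, 0.1, 1.6]
opening: 0.0138
grasp_force: 30.0
```

Still on the disc at yaw 149 (that is, -31). Continuing.

Request:
drive_tool([
  {"x": 0, "y": 0, "z": 0, "wx": 0, "wy": 0, "wz": -3, "grip": 1},
  {"x": 0, "y": 0, "z": 0, "wx": 0, "wy": 0, "wz": -6, "grip": 1},
  {"x": 0, "y": 0, "z": 0, "wx": 0, "wy": 0, "wz": -9, "grip": 1},
  {"x": 0, "y": 0, "z": 0, "wx": 0, "wy": 0, "wz": -12, "grip": 1},
  {"x": 0, "y": 0, "z": 0, "wx": 0, "wy": 0, "wz": -15, "grip": 1},
  {"x": 0, "y": 0, "z": 0, "wx": 0, "wy": 0, "wz": -15, "grip": 1},
])

```text
t: 14.2
tcp_pos: [0.5135, 0.1456, 0.1915]
tcp_rot: [[-0.961, 0.277, 0.0], [0.277, 0.961, 0.0], [-0.0, 0.0, -1.0]]
contact_force: [0.2, -1.2, 1.8]
opening: 0.0135
grasp_force: 30.0
```

Request:
drive_tool([
  {"x": 0, "y": 0, "z": 0, "wx": 0, "wy": 0, "wz": -3, "grip": 1},
  {"x": 0, "y": 0, "z": 0, "wx": 0, "wy": 0, "wz": -6, "grip": 1},
  {"x": 0, "y": 0, "z": 0, "wx": 0, "wy": 0, "wz": -9, "grip": 1},
  {"x": 0, "y": 0, "z": 0, "wx": 0, "wy": 0, "wz": -12, "grip": 1},
  {"x": 0, "y": 0, "z": 0, "wx": 0, "wy": 0, "wz": -15, "grip": 1},
  {"x": 0, "y": 0, "z": 0, "wx": 0, "wy": 0, "wz": -15, "grip": 1},
])

```text
t: 14.8
tcp_pos: [0.5134, 0.1455, 0.1915]
tcp_rot: [[-1.0, 0.02, -0.0], [0.02, 1.0, -0.0], [0.0, -0.0, -1.0]]
contact_force: [0.0, -0.7, 0.8]
opening: 0.0136
grasp_force: 30.0
```

Request:
drive_tool([
  {"x": 0, "y": 0, "z": 0, "wx": 0, "wy": 0, "wz": -3, "grip": 1},
  {"x": 0, "y": 0, "z": 0, "wx": 0, "wy": 0, "wz": -6, "grip": 1},
  {"x": 0, "y": 0, "z": 0, "wx": 0, "wy": 0, "wz": -9, "grip": 1},
  {"x": 0, "y": 0, "z": 0, "wx": 0, "wy": 0, "wz": -12, "grip": 1},
  {"x": 0, "y": 0, "z": 0, "wx": 0, "wy": 0, "wz": -15, "grip": 1},
  {"x": 0, "y": 0, "z": 0, "wx": 0, "wy": 0, "wz": -15, "grip": 1},
])

```text
t: 15.4
tcp_pos: [0.5134, 0.1454, 0.1914]
tcp_rot: [[-0.971, -0.239, -0.0], [-0.239, 0.971, -0.0], [0.0, -0.0, -1.0]]
contact_force: [0.6, -1.1, 0.6]
opening: 0.0133
grasp_force: 30.0
```

```bash
python3 st.py
```

```text
15.4 [0.5134, 0.1454, 0.1914] [0.6285, -1.1311, 0.6338] [-0.1781, -0.2118, -0.0186] 0.0133 [0.2739, 0.6539, -0.9555, 1.8507, 0.6411, 0.9806, 0.8491] -166.1714695127497
```

Request:
drive_tool([
  {"x": 0, "y": 0, "z": 0, "wx": 0, "wy": 0, "wz": -3, "grip": 1},
  {"x": 0, "y": 0, "z": 0, "wx": 0, "wy": 0, "wz": -6, "grip": 1},
  {"x": 0, "y": 0, "z": 0, "wx": 0, "wy": 0, "wz": -9, "grip": 1},
  {"x": 0, "y": 0, "z": 0, "wx": 0, "wy": 0, "wz": -12, "grip": 1},
  {"x": 0, "y": 0, "z": 0, "wx": 0, "wy": 0, "wz": -12, "grip": 1},
])

```text
t: 15.9
tcp_pos: [0.513, 0.1454, 0.191]
tcp_rot: [[-0.9, -0.436, -0.001], [-0.436, 0.9, -0.0], [0.001, 0.0, -1.0]]
contact_force: [0.5, 1.2, -2.5]
opening: 0.0136
grasp_force: 30.0
```

```bash
python3 st.py
```

```text
15.9 [0.513, 0.1454, 0.191] [0.5168, 1.2434, -2.4997] [-0.0749, -0.3167, -0.0022] 0.0136 [0.3004, 0.6772, -1.0103, 1.8508, 0.6787, 1.0063, 1.0214] -154.16622669446926
```

The force dropped at yaw ≈26°, so the tongue has caught. Lowering gently.

Request:
drive_tool([
  {"x": 0, "y": 0, "z": 1, "wx": 0, "wy": 0, "wz": 0, "grip": 1},
  {"x": 0, "y": 0, "z": 2, "wx": 0, "wy": 0, "wz": 0, "grip": 1},
  {"x": 0, "y": 0, "z": 3, "wx": 0, "wy": 0, "wz": 0, "grip": 1},
  {"x": 0, "y": 0, "z": 4, "wx": 0, "wy": 0, "wz": 0, "grip": 1},
  {"x": 0, "y": 0, "z": 4, "wx": 0, "wy": 0, "wz": 0, "grip": 1},
])

```text
t: 16.4
tcp_pos: [0.5132, 0.1455, 0.1873]
tcp_rot: [[-0.899, -0.438, -0.0], [-0.438, 0.899, -0.0], [0.0, -0.0, -1.0]]
contact_force: [0.6, -0.6, -3.7]
opening: 0.0137
grasp_force: 30.0
```

```bash
python3 st.py
```

```text
16.4 [0.5132, 0.1455, 0.1873] [0.6104, -0.5697, -3.6508] [-0.1444, -0.1982, 0.0011] 0.0137 [0.2975, 0.6815, -1.0063, 1.8549, 0.6851, 0.9994, 1.018] -154.05171035489712
```

No resistance, so it is in the slot. Going on down to the collar seat, in small steps.

Request:
drive_tool([
  {"x": 0, "y": 0, "z": 1, "wx": 0, "wy": 0, "wz": 0, "grip": 1},
  {"x": 0, "y": 0, "z": 2, "wx": 0, "wy": 0, "wz": 0, "grip": 1},
  {"x": 0, "y": 0, "z": 3, "wx": 0, "wy": 0, "wz": 0, "grip": 1},
  {"x": 0, "y": 0, "z": 3.5, "wx": 0, "wy": 0, "wz": 0, "grip": 1},
  {"x": 0, "y": 0, "z": 3.5, "wx": 0, "wy": 0, "wz": 0, "grip": 1},
])

```text
t: 16.9
tcp_pos: [0.5133, 0.1455, 0.1838]
tcp_rot: [[-0.899, -0.438, -0.0], [-0.438, 0.899, -0.0], [0.0, -0.0, -1.0]]
contact_force: [1.2, -0.3, -3.2]
opening: 0.0138
grasp_force: 30.0
```

Request:
drive_tool([
  {"x": 0, "y": 0, "z": 0.5, "wx": 0, "wy": 0, "wz": 0, "grip": 1},
  {"x": 0, "y": 0, "z": 1, "wx": 0, "wy": 0, "wz": 0, "grip": 1},
  {"x": 0, "y": 0, "z": 1, "wx": 0, "wy": 0, "wz": 0, "grip": 1},
])

```text
t: 17.2
tcp_pos: [0.5134, 0.1455, 0.1835]
tcp_rot: [[-0.899, -0.438, 0.0], [-0.438, 0.899, -0.001], [-0.0, -0.001, -1.0]]
contact_force: [-1.2, -2.1, 3.8]
opening: 0.0136
grasp_force: 30.0
```

The collar is seated (≈7 N, handle centre at 0.1945). Releasing and retreating straight up.

Request:
drive_tool([
  {"x": 0, "y": 0, "z": 0.5, "wx": 0, "wy": 0, "wz": 0, "grip": 0.5},
  {"x": 0, "y": 0, "z": 0, "wx": 0, "wy": 0, "wz": 0, "grip": 0.2},
  {"x": 0, "y": 0, "z": 0, "wx": 0, "wy": 0, "wz": 0, "grip": 0.2},
  {"x": 0, "y": 0, "z": 0, "wx": 0, "wy": 0, "wz": 0, "grip": 0.2},
  {"x": 0, "y": 0, "z": 0, "wx": 0, "wy": 0, "wz": 0, "grip": 0.2},
  {"x": 0, "y": 0, "z": 0, "wx": 0, "wy": 0, "wz": 0, "grip": 0.2},
  {"x": 0, "y": 0, "z": -10, "wx": 0, "wy": 0, "wz": 0, "grip": 0.2},
  {"x": 0, "y": 0, "z": -30, "wx": 0, "wy": 0, "wz": 0, "grip": 0.2},
  {"x": 0, "y": 0, "z": -60, "wx": 0, "wy": 0, "wz": 0, "grip": 0.2},
  {"x": 0, "y": 0, "z": -100, "wx": 0, "wy": 0, "wz": 0, "grip": 0.2},
  {"x": 0, "y": 0, "z": -130, "wx": 0, "wy": 0, "wz": 0, "grip": 0.2},
  {"x": 0, "y": 0, "z": -130, "wx": 0, "wy": 0, "wz": 0, "grip": 0.2},
  {"x": 0, "y": 0, "z": -130, "wx": 0, "wy": 0, "wz": 0, "grip": 0.2},
])

```text
t: 18.5
tcp_pos: [0.5134, 0.1456, 0.3136]
tcp_rot: [[-0.899, -0.438, 0.001], [-0.438, 0.899, -0.0], [-0.001, -0.001, -1.0]]
contact_force: [0.5, -0.4, -0.9]
opening: 0.0376
grasp_force: 0.0
```

```bash
python3 - <<'E'
from h import *
S=snap('side','s5');W=snap('wrist','w5');s=get_state();print(s['t'],s['tcp_pos'],s['opening'],s['contact_force'])
for c in(S,W):print(proj(c,[.5135,.1457,.194]),proj(c,[.5135,.1457,.158]))
o=np.hstack([cv2.resize(S['img'][80:260,180:420],(400,300),interpolation=cv2.INTER_CUBIC),cv2.resize(W['img'],(400,300))])
cv2.imwrite('pics/c5.png',np.clip(o*1.3,0,255).astype(np.uint8))
E
```

```text
18.6 [0.51281495 0.14497172 0.3120716 ] 0.0377942777319067 [ 0.03575865 -0.12598645  0.01697733]
[297.18421791 140.94584456] [297.60444861 156.57634786]
[319.94583313 236.62254115] [320.02915449 226.10907273]
```

View pics/c5.png

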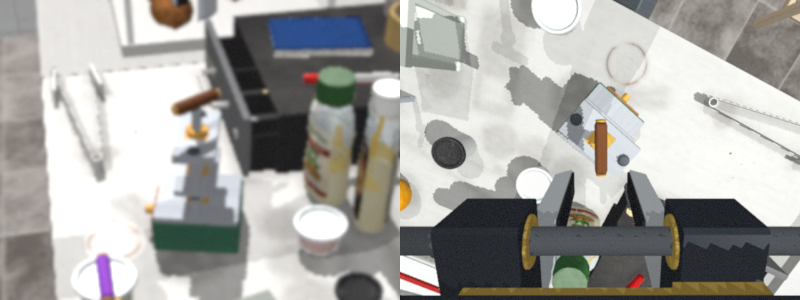

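The side view shows the handle at (297,140.6), against (297.2,140.9) predicted for home. The collar is on the top bush, the spindle is upright, the gripper is clear and the pots are undisturbed.

```bash
python3 -c "
from cell import ticket
print(ticket.job_done())"
```

```text
the job is handed in; nothing more can be done
None
```

The spindle is home in the mill with its tongue in the coupling and its collar on the top bearing; it is released, the gripper is clear, and the job was handed in after about 19 s of robot time.

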